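# Stow the boss head, lift the locked stay and close the lid

### The job

Put the loose boss head away: lift it by its ends out of its channel block, set it upright on the bench and let go to change your grip, then take it by its sides and set it down gently, upright and crosswise, in the empty nest of the open drawer box, and let go. Then lift the steel stay beside the lid off its pin, draw it forward past the pin, and lower the lid gently until it is fully shut. Leave the other things on the bench where they are.

Things in the scene. Friction and masses are not known exactly. Their poses are not given: they have to be found in the camera images.
- boss: Boss head (rod clamp): aluminium block, 56 mm long (its x), 28 mm wide (its y), 32 mm tall (z up), 0.15 to 0.3 kg. In the middle of its top a brass thumbscrew with a 22 mm wing along x, its top 45 mm above the underside. Origin: centre of the underside. It stands loose in the channel block.
- channel: Grey plastic channel block fixed to the bench, 40 mm (x) by 52 mm (y); base 10 mm thick, two 8 mm walls along x, 32 mm apart, tops 40 mm above the bench. The boss head stands on the base between them, length along x, top 2 mm above the walls, ends sticking out about 8 mm at both ends: only its ends can be gripped. Origin: centre of the underside.
- case: Drawer box, grey metal, fixed, open on top: 180 mm (its x) by 220 mm (its y), walls 5 mm, rim 75 mm and inner floor 15 mm above the bench. Origin: on the bench under its centre, z up. Lid hinge along the top of the +x wall; front is -x; stay outside the -y wall. Two partitions along x, tops 51 mm above the bench, bound the nest's bay; other bays hold stowed fittings, none above the rim.
- nest (a point): Middle of the nest's floor, 15 mm above the bench, axes as the box. Nest: 64 mm in the box's y, between partitions 36 mm high, and 36 mm in the box's x, between two ribs 5 mm thick and 6 mm high. The boss head goes here upright, its length along the box's y. No room for fingers at its ends; past the ribs the bay is free, its end walls 70 mm (-x) and 100 mm (+x) from this point.
- lid (a joint): Lid angle, rad: 0 shut flat on the rim, about 1.7 at the start (open, leaning slightly back), at most 1.75. The hinge is stiff (0.27 N m of friction): the lid stays where it is left and must be pushed all the way down. While the stay is locked the lid can close by only about 0.05 rad.
- lid_hinge (a point): Middle of the lid's hinge axis, 75.5 mm above the bench, 90 mm to the box's +x of its centre; axis along the box's y. Lid: 180 mm from hinge to front edge, 220 mm wide, 8 mm thick, 0.25 kg. The axis lies in its underside, which rests on the rim when shut. At the start it stands up from the hinge; it shuts towards the box's -x. The point turns with the lid.
- lid_edge (a point): Middle of the lid's front edge, on its outer face (upper when shut, the box's +x side when open), 180 mm from the hinge. A small lip sticks out 15 mm farther.
- stay_pivot (a point): Loose hinge of the stay on the lid's -y edge, 55 mm from the lid hinge. The stay is a steel arm 150 mm long, 5 mm thick, 10 mm high, 0.06 kg. At the start it slopes from here down to the front (box's -x) at about 28 degrees and rests on the pin, locked by its tooth. The point turns with the lid.
- stay_tab (a point): Grip tab at the stay's free end, 142 mm from its pivot, upright at the start: 14 mm along the box's x, 10 mm along its y; grip it from above across the box's y. This point is on its middle line, 10 mm below its top, about 105 mm above the bench at the start and 12 mm outside the box's -y wall; nothing stands beside it above the rim.
- stay_tooth (a point): Tip of the tooth under the stay, 106 mm from the pivot, behind the pin (box's +x). To unlock: lift the tab about 21 mm and 11 mm to the box's -x, then draw it about 36 mm on to -x (some 8 N); the lid follows to about 1.2 rad. Let go: the stay drops onto the pin with the tooth in front, and slides over it as the lid shuts. Tooth: 10 mm along the arm, 8 mm below it.
- pin (a point): Middle of the fixed steel pin (radius 3 mm, along the box's y) outside the box's -y wall, 67.5 mm above the bench, 5 mm to the box's +x of its centre; axes as the box.
- beaker: Bystander: glass beaker, radius 33 mm, 90 mm tall. Origin under its centre, as for all bystanders.
- flask: Bystander: conical flask, base radius 34 mm, 105 mm tall.
- jar: Bystander: brown jar with black cap, radius 30 mm, 90 mm tall.
- stopper: Bystander: rubber stopper, radius 19 mm, 28 mm tall.
- collar: Bystander: round aluminium collar with a hole, radius 19 mm, 20 mm tall.
- spatula: Bystander: flat steel spatula lying on the bench, 190 mm long along its x, 6 mm thick.
- soap: Bystander: green bottle with a grey cap, radius 34 mm, 150 mm tall.
Things that resemble listed ones, but are neither listed nor needed, are in the scene too. What is shaped like the boss but brown or pink is not meant.

How it is judged (in metres and radians):
On the way, in this order (a step that is already met when the one before it is completed fails the run):
1. the boss head stands upright on the bench, let go and at rest (height (world z) of boss between -0.004 and 0.004 m and angle between boss's own z axis and vertical below 0.12 rad and linear speed of boss below 0.03 m/s and contact force between the fingers and boss below 0.05 N), for 0.1 s.
2. the boss head stands in the nest of the drawer box, let go and at rest (x of boss in the frame of nest between -0.006 and 0.006 m and y of boss in the frame of nest between -0.007 and 0.007 m and z of boss in the frame of nest between -0.004 and 0.004 m and angle between the x axis of boss and the y axis of case, either way round below 0.3 rad and angle between boss's own z axis and vertical below 0.12 rad and linear speed of boss below 0.03 m/s and contact force between the fingers and boss below 0.05 N), for 0.1 s.
3. the stay's tooth is lifted above the pin while the lid is still up (z of stay_tooth in the frame of pin above 0.004 m and value of joint lid above 1.2 rad).
4. the lid is brought down (value of joint lid below 0.06 rad), for 0.2 s.
At the end, for the whole second after the job is handed in: The lid is shut within 0.06 rad; the boss head is upright (0.12 rad) and at rest in the nest, untouched: within 6 mm of the nest's middle in the box's x, 7 mm in y, its underside within 4 mm of the floor, its length along the box's y within 0.3 rad (all of step 2 and value of joint lid below 0.06 rad).
It fails at once if the boss head is dropped or thrown (over 0.6 m/s with no finger on it) (contact force between the fingers and boss below 0.05 N and linear speed of boss above 0.6 m/s).
It fails at once if the lid is slammed (over 3 rad/s in its last 0.4 rad) (value of joint lid below 0.4 rad and velocity of joint lid below -3 rad/s).
It fails at once if another thing on the bench is moved by more than 40 mm (distance of any of beaker, flask, jar, stopper, collar, spatula, soap from where it was at the start of the episode above 0.04 m).
It fails at once if another thing on the bench is tipped over (angle between any of beaker, flask, jar, stopper, collar, spatula, soap's own z axis and vertical above 0.6 rad).
It also fails if it takes over 61 s, if anything falls off the work surface, if the arm or the gripper's body presses on something with over 40 N, if the wrist force passes 120 N, or if a joint passes its speed limit or range.

### The arm

A 6-joint arm with a two-finger parallel gripper is mounted at the origin on the work surface. World frame = base frame: x ahead of the robot, y to its left, z up, the work surface at z = 0. Lengths are in m, angles in degrees, forces in N, time in s.
With the tool pointing down it reaches from about 0.375 to 0.9 m from the base axis. Payload 3.1 kg.
Tool frame: the origin (TCP) lies on the centre line of the jaws, within the pads' length; the fingertips stand 22 mm ahead of it and the grasp point (between the pads) lies 3 mm ahead of it; x points along the fingers, y is the direction in which the jaws open and shut, and the axes are right-handed (so a half turn about x gives the same grasp; the last joint's range is limited). The gripper opens to 85 mm and grips with 20 to 120 N. Pads are 22 mm wide; open, the fingers measure 114 mm over their backs; the gripper's body (76 mm by 85 mm) begins 54 mm behind the grasp point. The pads swing forward as they close: fully open they stand 13 mm farther back than shut.
Start: joints at [57.382, 30.224, 82.088, -0, 67.689, -10.227], TCP at [0.238, 0.578, 0.253] pointing down, gripper open.
Joint ranges: [-176.69, 176.69], [-43.24, 126.21], [12.49, 139.97], [-82, 262], [0, 151.66], [-163.58, 163.58]. Speed limits (degrees/s): [159.86, 159.86, 180, 180, 180, 180].

### API

Orientations are given as a 3x3 rotation matrix whose columns are the frame's x, y, z axes.
In Python, from plant import monitor, viewer, hand_in gives the robot as it stands.
- The arm moves only by the shell command python3 -m pendant 'ROWS' [OPENING]. ROWS is JSON, a list of rows, each a list of 4 numbers: the shift along the tool's x, y, z in mm, then the turn about the tool's x in degrees. In form: [[dx, dy, dz, spin], ...]. A call has 1 to 5 rows; each row shifts and turns the pose as measured when the row begins, along the tool's axes as they then stand; what a row does not reach is not made up. A row lasts 1/12 s, in which the tool goes at most 41.7 mm and 7.16 degrees, less where a joint would pass 70% of its speed; a pose out of reach is approached as far as the arm can. A call is refused whole if a number of a shift passes 41.7 or a number of a turn 7.16, either way. A call with a gripper value outside its range is refused whole. OPENING is the closure, from 0 (fully open) to 1 (shut), set as the call begins (- or left out, the last holds). The fingers move at their own pace and stop on an object; the grip force is fixed at half the most. Time passes only in rows, so rows that do not move let the fingers close. It gives the time, the measured TCP pose, the force and the opening at its end, in the units of the state.
- monitor.get_obs(): the state, without advancing time (a new reading comes with each control period).
- viewer.read_camera(name): name is "scene" or "side" or "wrist"; returns the picture (400x640x3 uint8, red, green, blue); there is no depth.
- viewer.camera_model(name): a dict with "K" (3x3 intrinsics, pixels), "position" and "attitude" of the camera in the world. Camera axes: x right, y down, z forward; pixel columns grow to the right and rows downward; lengths in m; the calibration is good to about 2 mm. A picture is of the moment at which its call begins: read the wrist's pose just before it. camera_model takes no time and is no camera call; for the wrist camera it gives the pose at the moment of the call.
- hand_in(): hands the job in, once; it reports no verdict.
The state is a dict: "t": time; "joints": joint angles; "qd": joint speeds; "tau": joint torques, N m; "position": TCP position; "tcp_rot": TCP orientation; "wrist_force": force on the tool from outside, world axes, zero at the start; "moment": the same for the moment, N m; "gripper_width": finger opening in m.
Only numpy, scipy, OpenCV 4.12 (cv2) and the standard library are available. Lean on these libraries where they do the work, as an engineer would, in place of code of your own. Each camera call takes 0.05 s, during which the arm holds its last target. There are 200 camera calls.

## Working session

There is one attempt and no reset: what is moved stays moved. The work goes in short steps, Python scripts to look and compute and a shell command to move; the robot and the scene stay as the last step left them, time stands still between calls to the robot, and variables do not carry over. Pictures are saved under pics/ and viewed, about 8 in all and at most 12, crops included, and the job is handed in when it is done.

```bash
ls; mkdir -p pics
cat > h.py <<'E'
import numpy as np, cv2
from plant import monitor, viewer, hand_in
def shot(n,f):
    m=viewer.camera_model(n); im=viewer.read_camera(n)
    cv2.imwrite(f'pics/{f}.png',im[:,:,::-1]); return im,m
def ray(m,px,z):
    K=np.array(m['K']);R=np.array(m['attitude']);p=np.array(m['position'])
    d=R@np.linalg.inv(K)@np.array([px[0],px[1],1.]); return p+d*(z-p[2])/d[2]
def proj(m,X):
    K=np.array(m['K']);R=np.array(m['attitude']);p=np.array(m['position'])
    c=K@(R.T@(np.array(X)-p)); return c[:2]/c[2]
def tri(m1,p1,m2,p2):
    A=[];b=[]
    for m,px in((m1,p1),(m2,p2)):
        d=np.array(m['attitude'])@np.linalg.inv(np.array(m['K']))@np.array([*px,1.]);d/=np.linalg.norm(d)
        P=np.eye(3)-np.outer(d,d);A.append(P);b.append(P@np.array(m['position']))
    return np.linalg.lstsq(np.vstack(A),np.hstack(b),rcond=None)[0]
E
python3 - <<'E'
from h import *
np.set_printoptions(precision=4,suppress=True)
a=[]
for n in('scene','side','wrist'):
    im,m=shot(n,n+'0'); print(n,m); a.append(im)
big=cv2.resize(np.vstack(a[:1]),(800,500)); cv2.imwrite('pics/s0.png',big[:,:,::-1])
cv2.imwrite('pics/sw0.png',np.vstack(a[1:])[:,:,::-1][:, :][:800] if 0 else cv2.resize(np.vstack(a[1:]),(480,600))[:,:,::-1])
print(monitor.get_obs())
E
```

```text
pics
scene {'K': array([[443.7493,   0.    , 318.1927],
       [  0.    , 443.7493, 202.535 ],
       [  0.    ,   0.    ,   1.    ]]), 'position': array([ 0.9647, -0.363 ,  1.0558]), 'attitude': array([[ 0.7323,  0.583 , -0.3518],
       [ 0.6809, -0.6349,  0.3652],
       [-0.0104, -0.507 , -0.8619]])}
side {'K': array([[486.6056,   0.    , 319.9659],
       [  0.    , 486.6056, 201.2895],
       [  0.    ,   0.    ,   1.    ]]), 'position': array([ 0.0957, -0.8249,  0.8209]), 'attitude': array([[ 0.8822, -0.2889,  0.3719],
       [-0.4709, -0.5307,  0.7047],
       [-0.0062, -0.7968, -0.6042]])}
wrist {'K': array([[283.3564,   0.    , 320.8651],
       [  0.    , 283.3564, 198.5395],
       [  0.    ,   0.    ,   1.    ]]), 'position': array([0.17  , 0.6068, 0.3744]), 'attitude': array([[ 0.3814,  0.8842,  0.2696],
       [ 0.9244, -0.3643, -0.113 ],
       [-0.0016,  0.2923, -0.9563]])}
{'t': 0.15, 'joints': array([ 57.3815,  30.268 ,  82.1406,  -0.0004,  67.6895, -10.2268]), 'qd': array([-0.0977, -0.1455, -0.1805, -0.0709,  0.0706,  0.0362]), 'tau': array([  0.0006, -44.2744, -17.8277,  -0.0002,   0.0056,   0.    ]), 'position': array([0.2378, 0.5774, 0.2525]), 'tcp_rot': array([[-0.0009,  0.3809,  0.9246],
       [-0.0014,  0.9246, -0.3809],
       [-1.    , -0.0017, -0.0003]]), 'wrist_force': array([-0.0146, -0.6581, -0.2226]), 'moment': array([0.0683, 0.0254, 0.0271]), 'gripper_width': 0.08564474947893666}
```

View pics/s0.png

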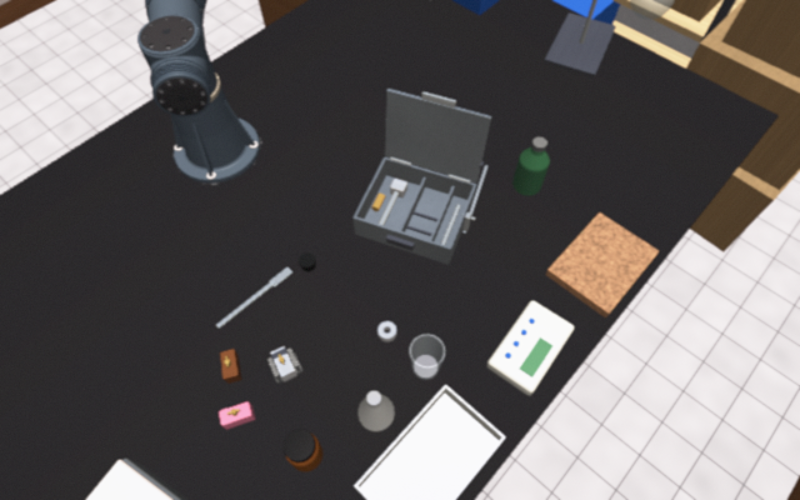

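View pics/side0.png

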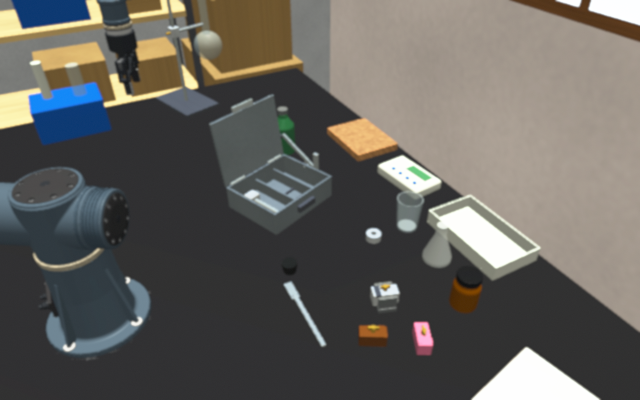

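Scene view (1.25× pixels): the boss lookalikes are silver in the channel block (284,363), brown (229,365) and pink (237,414). I choose the silver one. In the side view it is at (384,293), brown at (373,335) and pink at (423,338). The box is at about (425,205) in the scene view. A close crop will check the choice.

Run:
```python
from h import *
a=cv2.imread('pics/scene0.png');b=cv2.imread('pics/side0.png')
def c(i,x,y,w,h,s): return cv2.resize(i[y:y+h,x:x+w],None,fx=s,fy=s,interpolation=cv2.INTER_CUBIC)
# each tile 400x300
t=np.vstack([np.hstack([c(a,200,267,53,40,7.5)[:298,:396],c(b,360,272,53,40,7.5)[:298,:396]]),
 np.hstack([c(a,270,65,132,150,2)[:300,:264],c(b,205,90,132,150,2)[:300,:264],c(a,355,120,44,50,6)[:300,:264]])])if 0 else None
r1=np.hstack([c(a,200,267,53,40,7),c(b,360,272,53,40,7)])
r2=np.hstack([c(a,275,65,123,145,2),c(b,207,90,123,145,2),c(a,350,120,41,48,6)])
w=max(r1.shape[1],r2.shape[1])
o=np.vstack([np.pad(r,((0,0),(0,w-r.shape[1]),(0,0))) for r in(r1,r2)]);print(o.shape)
cv2.imwrite('pics/c1.png',o)
```

```text
Traceback (most recent call last):
ValueError: all the input array dimensions except for the concatenation axis must match exactly, but along dimension 0, the array at index 0 has size 290 and the array at index 2 has size 288
```

Run:
```python
from h import *
a=cv2.imread('pics/scene0.png');b=cv2.imread('pics/side0.png')
def c(i,x,y,w,h,s): return cv2.resize(i[y:y+h,x:x+w],None,fx=s,fy=s,interpolation=cv2.INTER_CUBIC)
r1=np.hstack([c(a,200,267,53,40,7),c(b,360,272,53,40,7)])
r2=np.hstack([c(a,275,65,123,144,2),c(b,207,90,123,144,2),c(a,350,120,41,48,6)])
w=max(r1.shape[1],r2.shape[1])
o=np.vstack([np.pad(r,((0,0),(0,w-r.shape[1]),(0,0))) for r in(r1,r2)]);print(o.shape)
cv2.imwrite('pics/c1.png',o)
```

```text
(568, 742, 3)
```

View pics/c1.png

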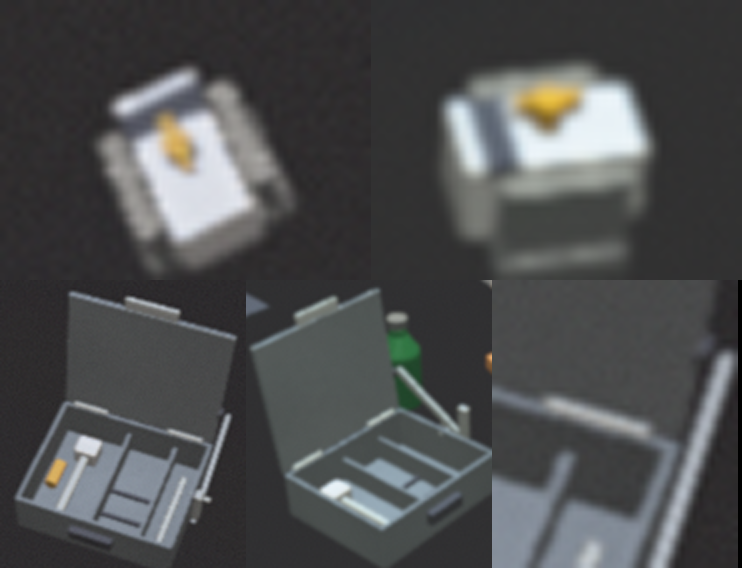

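Upper-left and right tiles: silver block with brass wing, standing in the grey channel, so this is the boss. Its top corners in the scene tile are about (112,105), (195,70), (258,205) and (178,242). The box rim corners are in the lower tiles. Next: approximate positions.

Run:
```python
from h import *
np.set_printoptions(precision=4,suppress=True)
ms=viewer.camera_model('scene');mb=viewer.camera_model('side')
S=lambda x,y:(200+x/7,267+y/7); B=lambda x,y:(360+(x-371)/7,272+y/7)
P=[ray(ms,S(*p),.042) for p in((112,105),(195,70),(258,205),(178,242))]
Q=[ray(mb,B(*p),.042) for p in((445,100),(630,80),(650,150),(480,172))]
print(np.array(P),np.mean(P,0),np.array(Q),np.mean(Q,0),sep='\n')
C=lambda x,y:(275+x/2,65+(y-280)/2); D=lambda x,y:(207+(x-246)/2,90+(y-280)/2)
for n,m,f,ps in(('sc',ms,C,[(16,498),(170,548),(210,462),(68,403)]),('si',mb,D,[(286,473),(386,523),(491,452),(402,410)])):
    print(n,np.array([ray(m,f(*p),.075) for p in ps]))
print('tab',tri(ms,C(203,497),mb,D(463,409)),tri(ms,C(228,418),mb,D(400,370)))
for nm,p,h in(('flask',(376,398),.105),('stopper',(307,262),.028),('collar',(387,330),.02),('beaker',(427,345),.09),('jar',(301,445),.09),('brown',(229,365),.0),('pink',(237,414),.0),('sp1',(219,325),0),('sp2',(290,270),0)): print(nm,ray(ms,(p[0]/1.25,p[1]/1.25),h))
```

```text
[[ 0.5208 -0.2619  0.042 ]
 [ 0.5322 -0.2342  0.042 ]
 [ 0.5843 -0.2516  0.042 ]
 [ 0.5741 -0.2784  0.042 ]]
[ 0.5529 -0.2565  0.042 ]
[[ 0.5283 -0.2354  0.042 ]
 [ 0.5831 -0.2556  0.042 ]
 [ 0.5717 -0.282   0.042 ]
 [ 0.5217 -0.2649  0.042 ]]
[ 0.5512 -0.2595  0.042 ]
sc [[0.4351 0.0538 0.075 ]
 [0.6364 0.1331 0.075 ]
 [0.5883 0.2745 0.075 ]
 [0.3737 0.2192 0.075 ]]
si [[0.3691 0.2201 0.075 ]
 [0.4419 0.0591 0.075 ]
 [0.6313 0.1333 0.075 ]
 [0.5704 0.2899 0.075 ]]
tab [0.6276 0.2064 0.1045] [0.5806 0.3131 0.1271]
flask [ 0.7463 -0.1977  0.105 ]
stopper [ 0.4174 -0.0745  0.028 ]
collar [ 0.6477 -0.0695  0.02  ]
beaker [ 0.7436 -0.0609  0.09  ]
jar [ 0.7055 -0.3379  0.09  ]
brown [ 0.4625 -0.3299  0.    ]
pink [ 0.5501 -0.38    0.    ]
sp1 [ 0.3795 -0.2903  0.    ]
sp2 [ 0.3901 -0.1052  0.    ]
```

Estimates: boss at (0.552,-0.258), yaw about -18.5°; box centre about (0.504,0.179), x-axis yaw about 111°. I'll raise above the lid, travel towards the boss, and photograph the box with the wrist camera on the way.

```bash
python3 -m pendant '[[-41,0,0,0],[-41,0,0,0],[-35,-10,10,0],[0,-30,28,0],[0,-30,28,0]]' 0
python3 -m pendant '[[0,-30,28,0],[0,-30,28,0],[0,-30,28,0],[0,-30,28,0],[0,-30,28,0]]'
python3 -m pendant '[[0,-30,28,0],[0,-30,28,0],[0,-30,28,0],[0,-30,28,0],[0,0,0,0]]'
python3 - <<'E'
from h import *
im,m=shot('wrist','w1'); np.save('w1m.npy',m,allow_pickle=True); print(m)
E
```

```text
t: 0.57
position: [0.2705, 0.4903, 0.3695]
tcp_rot: [[-0.006, 0.373, 0.928], [-0.007, 0.928, -0.373], [-1.0, -0.009, -0.003]]
wrist_force: [0.9, -0.3, 0.9]
gripper_width: 0.0855
t: 0.98
position: [0.3446, 0.2946, 0.3717]
tcp_rot: [[-0.002, 0.367, 0.93], [-0.004, 0.93, -0.367], [-1.0, -0.005, -0.0]]
wrist_force: [1.9, 0.2, 0.3]
gripper_width: 0.0853
t: 1.4
position: [0.4058, 0.1326, 0.3723]
tcp_rot: [[0.001, 0.373, 0.928], [-0.008, 0.928, -0.373], [-1.0, -0.007, 0.003]]
wrist_force: [0.1, 0.1, -0.4]
gripper_width: 0.0855
{'K': array([[283.35636284,   0.        , 320.8650994 ],
       [  0.        , 283.35636284, 198.53954664],
       [  0.        ,   0.        ,   1.        ]]), 'position': array([0.33759832, 0.16214404, 0.49398197]), 'attitude': array([[ 0.37340356,  0.88686149,  0.27211484],
       [ 0.92764455, -0.35483859, -0.11646958],
       [-0.00673554,  0.295916  , -0.95519022]])}
```

View pics/w1.png

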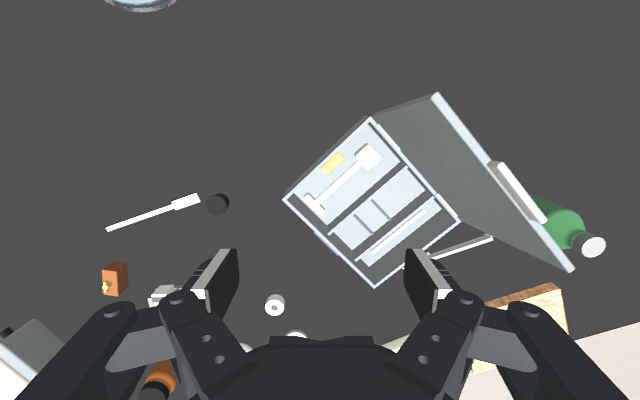

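The wrist view shows the box rim corners at about (283,199), (370,118), (460,221) and (375,288), the stay to (490,238), and the middle bay with ribs around (345–420,170–240). I'll crop it closer for accuracy.

Run:
```python
import cv2
a=cv2.imread('pics/w1.png');cv2.imwrite('pics/c2.png',cv2.resize(a[110:294,275:505],None,fx=3.25,fy=3.25,interpolation=cv2.INTER_CUBIC))
```

```text
(no output)
```

View pics/c2.png

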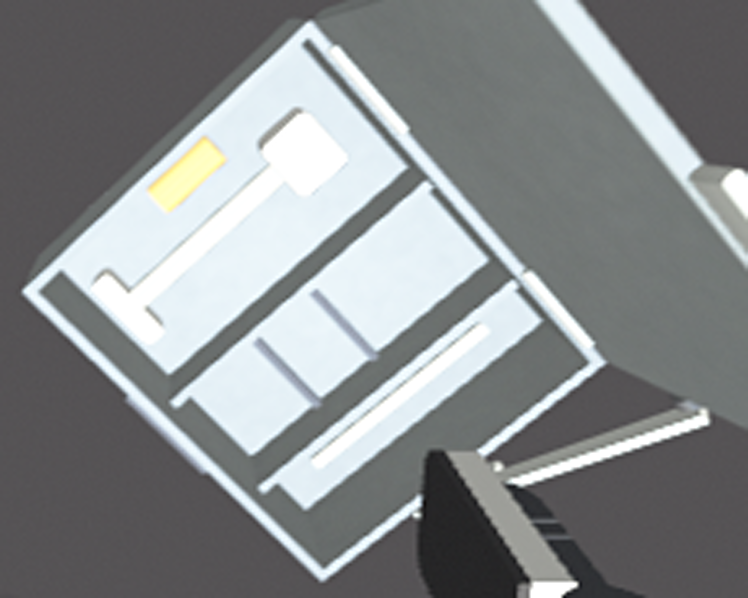

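```bash
cat > box.py <<'E'
from h import *
np.set_printoptions(precision=4,suppress=True)
m=np.load('w1m.npy',allow_pickle=True).item()
c=lambda x,y:(275+(x+.5)/3.25-.5,110+(y+.5)/3.25-.5)
R=np.array([ray(m,c(*p),.075) for p in((24,291),(308,23),(605,362),(323,579))])[:,:2]
T=np.array([[-.09,.11],[.09,.11],[.09,-.11],[-.09,-.11]])
cen=R.mean(0);U,_,V=np.linalg.svd((T-T.mean(0)).T@(R-cen));M=(U@V).T
B=M
if __name__=='__main__':
    print('cen',cen,'yaw',np.degrees(np.arctan2(M[1,0],M[0,0])),'res',R-cen-T@M.T)
    f=lambda p,z:(ray(m,c(*p),z)[:2]-cen)@M
    for n,p,z in(('ribA',(258,342),.021),('ribA',(318,405),.021),('ribB',(314,293),.021),('ribB',(376,357),.021),('P1',(178,402),.051),('P1b',(432,185),.051),('P2',(265,488),.051),('P2b',(518,285),.051),('tabtop?',(500,470),.115),('staypivot',(703,410),.105)): print(n,f(p,z))
E
python3 box.py
```

```text
cen [0.5046 0.1784] yaw 111.71975202740636 res [[-0.0001  0.0007]
 [ 0.0007 -0.0009]
 [ 0.0002 -0.0001]
 [-0.0008  0.0003]]
ribA [-0.035  -0.0053]
ribA [-0.0357 -0.0564]
ribB [ 0.0055 -0.005 ]
ribB [ 0.0061 -0.0565]
P1 [-0.0824  0.009 ]
P1b [0.0855 0.0079]
P2 [-0.0829 -0.0601]
P2b [ 0.085  -0.0617]
tabtop? [ 0.02  -0.095]
staypivot [ 0.1054 -0.1411]
```

```bash
python3 -m pendant '[[0,-30,28,0],[0,-30,28,0],[0,-30,28,0],[0,-30,28,0],[0,-30,28,0]]'
python3 -m pendant '[[30,0,0,7.1],[30,0,0,7.1],[30,0,0,7.1],[30,0,0,7.1],[0,0,0,7.1]]'
python3 -m pendant '[[0,0,0,7.1],[0,0,0,7.1],[0,0,0,7.1],[0,0,0,7.1],[0,0,0,7.1]]'
python3 -m pendant '[[0,0,0,7.1],[0,0,0,7.1],[0,0,0,0]]'
```

```text
t: 1.87
position: [0.4754, -0.0473, 0.3714]
tcp_rot: [[-0.005, 0.355, 0.935], [0.004, 0.935, -0.355], [-1.0, 0.002, -0.006]]
wrist_force: [0.3, 1.3, 0.0]
gripper_width: 0.0854
t: 2.28
position: [0.4827, -0.0511, 0.2489]
tcp_rot: [[0.006, 0.837, 0.548], [0.0, 0.548, -0.837], [-1.0, 0.005, 0.003]]
wrist_force: [-0.4, 0.1, 0.9]
gripper_width: 0.0858
t: 2.7
position: [0.4799, -0.0419, 0.2438]
tcp_rot: [[-0.006, 0.999, -0.044], [0.007, -0.044, -0.999], [-1.0, -0.006, -0.007]]
wrist_force: [-1.8, 0.2, 0.0]
gripper_width: 0.0853
t: 2.95
position: [0.4793, -0.0366, 0.2431]
tcp_rot: [[-0.009, 0.957, -0.29], [0.01, -0.29, -0.957], [-1.0, -0.011, -0.007]]
wrist_force: [0.3, 0.2, -0.9]
gripper_width: 0.0854
```

```bash
python3 -m pendant '[[0,27,30,0],[0,27,30,0],[0,27,30,0],[0,27,30,2],[0,27,30,0]]'
python3 -m pendant '[[0,0,0,0],[0,0,0,0]]'
python3 - <<'E'
from h import *
im,m=shot('wrist','w2'); np.save('w2m.npy',m,allow_pickle=True)
p=proj(m,[.552,-.258,.042]);print(p); x,y=(int(v) for v in p)
x0=max(x-75,0);y0=max(y-55,0);print(x0,y0)
cv2.imwrite('pics/c3.png',cv2.resize(im[y0:y0+110,x0:x0+150,::-1],None,fx=5,fy=5,interpolation=cv2.INTER_CUBIC))
E
```

```text
t: 3.37
position: [0.5643, -0.2081, 0.2382]
tcp_rot: [[-0.018, 0.957, -0.291], [0.019, -0.29, -0.957], [-1.0, -0.023, -0.013]]
wrist_force: [0.0, 0.2, -0.0]
gripper_width: 0.0853
t: 3.53
position: [0.569, -0.2147, 0.2374]
tcp_rot: [[-0.013, 0.957, -0.289], [0.015, -0.289, -0.957], [-1.0, -0.017, -0.01]]
wrist_force: [-0.5, -0.5, -0.0]
gripper_width: 0.0852
[319.81238429 220.30750185]
244 165
```

View pics/c3.png

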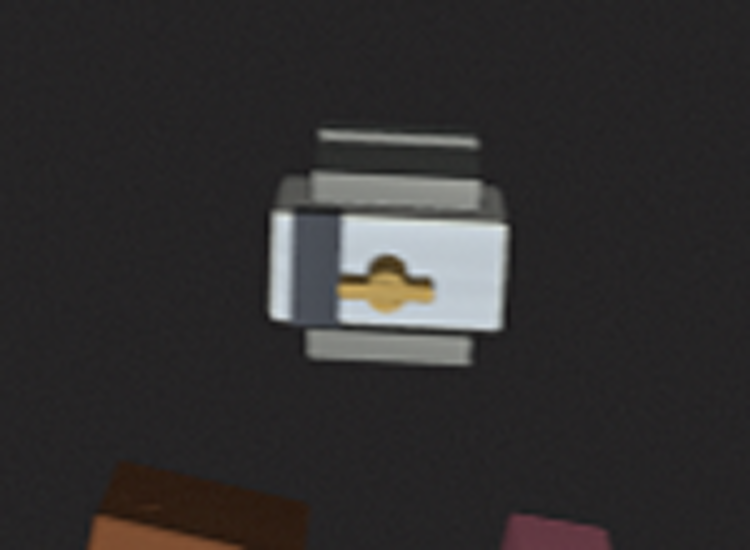

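The crop shows the silver boss top face with corners (272,209), (508,224), (502,330) and (270,320), its wing along the length, standing between the channel walls.

```bash
cat > rel.py <<'E'
# distance from present TCP to a target point/yaw, in tool axes (mm, deg)
from h import *
def rel(P,yaw=None):
    o=monitor.get_obs();R=np.array(o['tcp_rot']);d=R.T@(np.array(P)-o['position'])*1000
    s=''
    if yaw is not None:
        y=np.degrees(np.arctan2(R[1,1],R[0,1])); s='spin %.1f'%(-((yaw-y+90)%180-90))
    print('rel',d.round(1),s,'tcp',np.array(o['position']).round(4),'F',np.array(o['wrist_force']).round(1),'w',round(o['gripper_width'],4))
E
python3 - <<'E'
from rel import *
m=np.load('w2m.npy',allow_pickle=True).item()
c=lambda x,y:(244+(x+.5)/5-.5,165+(y+.5)/5-.5)
P=np.array([ray(m,c(*p),.042) for p in((272,209),(508,224),(502,330),(270,320))]);print(P,P.mean(0))
print(np.linalg.norm(P[1]-P[0]),np.linalg.norm(P[2]-P[1]))
v=P[1]+P[2]-P[0]-P[3];yaw=np.degrees(np.arctan2(v[1],v[0]));print(yaw)
t=P.mean(0);rel([t[0],t[1],.09],yaw);rel([t[0],t[1],.033],yaw)
E
```

```text
[[ 0.53235488 -0.23392238  0.042     ]
 [ 0.58478495 -0.25332441  0.042     ]
 [ 0.57620591 -0.27898054  0.042     ]
 [ 0.52309909 -0.26064281  0.042     ]] [ 0.55411121 -0.25671754  0.042     ]
0.055904836214617795 0.02705248363761917
-19.6769358874588
rel [147.1  -0.2  45.7] spin 2.9 tcp [ 0.5693 -0.2149  0.2375] F [ 1.2 -1.  -0.6] w 0.0856
rel [204.1   0.6  46.3] spin 2.9 tcp [ 0.5693 -0.2149  0.2375] F [ 1.2 -1.  -0.6] w 0.0856
```

```bash
python3 -m pendant '[[25,0,12,1.5],[25,0,12,1.4],[25,0,12,0],[25,0,10,0],[20,0,0,0]]'
python3 -m pendant '[[0,0,0,0],[0,0,0,0]]'
python3 -c "
from rel import *
rel([.5541,-.2567,.030],-19.7)"
```

```text
t: 4.0
position: [0.5572, -0.2511, 0.1201]
tcp_rot: [[-0.001, 0.947, -0.321], [0.008, -0.321, -0.947], [-1.0, -0.003, -0.007]]
wrist_force: [0.6, 1.1, 1.0]
gripper_width: 0.0851
t: 4.17
position: [0.5538, -0.2461, 0.116]
tcp_rot: [[-0.01, 0.948, -0.317], [0.015, -0.317, -0.948], [-1.0, -0.014, -0.011]]
wrist_force: [0.6, -1.1, 0.4]
gripper_width: 0.0855
rel [85.8  4.9 10.9] spin 1.2 tcp [ 0.5538 -0.2461  0.116 ] F [ 0.6 -1.1  0.4] w 0.0855
```

```bash
python3 -m pendant '[[15,3,6,0.6],[18,2,5,0.6],[18,0,0,0],[10,0,0,0],[0,0,0,0]]'
python3 -c "
from rel import *
rel([.5541,-.2567,.030],-19.7)"
```

```text
t: 4.58
position: [0.5589, -0.2531, 0.0612]
tcp_rot: [[-0.001, 0.945, -0.327], [0.01, -0.327, -0.945], [-1.0, -0.005, -0.009]]
wrist_force: [0.9, 0.4, -0.1]
gripper_width: 0.0851
rel [31.1 -3.2  5.2] spin 0.6 tcp [ 0.5589 -0.2531  0.0612] F [ 0.9  0.4 -0.1] w 0.0851
```

```bash
python3 -m pendant '[[5,-2,4,0],[14,0,1,0],[10,0,0,0],[0,0,0,0]]'
python3 -c "
from rel import *
rel([.5541,-.2567,.030],-19.7)"
```

```text
t: 4.92
position: [0.5577, -0.2569, 0.0345]
tcp_rot: [[0.004, 0.946, -0.323], [0.006, -0.323, -0.946], [-1.0, 0.002, -0.007]]
wrist_force: [-0.4, 0.3, 0.2]
gripper_width: 0.0854
rel [ 4.4 -3.5  1. ] spin 0.8 tcp [ 0.5577 -0.2569  0.0345] F [-0.4  0.3  0.2] w 0.0854
```

```bash
python3 -m pendant '[[4,-3,1,0.5],[0,0,0,0]]'
python3 -m pendant '[[0,0,0,0],[0,0,0,0],[0,0,0,0],[0,0,0,0],[0,0,0,0]]' 1
python3 -m pendant '[[0,0,0,0],[0,0,0,0]]'
```

```text
t: 5.08
position: [0.5542, -0.2568, 0.0297]
tcp_rot: [[0.004, 0.943, -0.332], [0.006, -0.332, -0.943], [-1.0, 0.002, -0.007]]
wrist_force: [-0.8, -0.2, 0.4]
gripper_width: 0.0853
t: 5.5
position: [0.5542, -0.2572, 0.0306]
tcp_rot: [[0.005, 0.943, -0.333], [0.006, -0.333, -0.943], [-1.0, 0.002, -0.007]]
wrist_force: [0.4, 0.3, -2.3]
gripper_width: 0.0551
t: 5.67
position: [0.5541, -0.2571, 0.0304]
tcp_rot: [[0.004, 0.943, -0.333], [0.006, -0.333, -0.943], [-1.0, 0.002, -0.007]]
wrist_force: [0.2, -0.3, -2.3]
gripper_width: 0.0553
```

```bash
python3 -m pendant '[[-10,0,0,0],[-20,0,0,0],[-25,0,0,0],[-10,0,0,0],[0,0,0,0]]'
python3 -m pendant '[[0,-17,-29,0],[0,-17,-29,0],[0,-17,-29,0],[0,-17,-29,0],[0,0,0,-5]]'
python3 -m pendant '[[0,0,0,-7],[0,0,0,-7],[0,0,0,-7],[0,0,0,-7],[0,0,0,-7]]'
python3 -m pendant '[[0,0,0,0],[0,0,0,0]]'
python3 -c "
from rel import *
rel([.53,-.125,.022],21.7)"
```

```text
t: 6.08
position: [0.5525, -0.2564, 0.0973]
tcp_rot: [[-0.0, 0.943, -0.333], [0.009, -0.333, -0.943], [-1.0, -0.003, -0.008]]
wrist_force: [0.3, -0.7, -1.2]
gripper_width: 0.0556
t: 6.5
position: [0.5271, -0.1242, 0.0979]
tcp_rot: [[0.005, 0.967, -0.255], [0.004, -0.255, -0.967], [-1.0, 0.004, -0.005]]
wrist_force: [-2.6, 0.4, -2.5]
gripper_width: 0.0553
t: 6.92
position: [0.524, -0.1188, 0.0952]
tcp_rot: [[-0.0, 0.933, 0.36], [0.007, 0.36, -0.933], [-1.0, 0.002, -0.006]]
wrist_force: [0.1, 1.0, -2.3]
gripper_width: 0.055
t: 7.08
position: [0.5234, -0.1183, 0.0942]
tcp_rot: [[-0.002, 0.933, 0.36], [0.008, 0.36, -0.933], [-1.0, 0.001, -0.008]]
wrist_force: [0.2, -0.4, -2.7]
gripper_width: 0.0551
rel [72.1  3.6  9.1] spin -0.6 tcp [ 0.5234 -0.1183  0.0942] F [ 0.2 -0.4 -2.7] w 0.0551
```

```bash
python3 -m pendant '[[20,0,0,0],[22,0,0,0],[15,0,0,0],[7,0,0,0],[0,0,0,0]]'
python3 -m pendant '[[2,0,0,0],[0,0,0,0]]'
```

```text
t: 7.5
position: [0.525, -0.1188, 0.0282]
tcp_rot: [[0.002, 0.938, 0.347], [0.006, 0.347, -0.938], [-1.0, 0.004, -0.004]]
wrist_force: [-0.9, -0.5, -1.9]
gripper_width: 0.0555
t: 7.67
position: [0.525, -0.1189, 0.026]
tcp_rot: [[0.002, 0.939, 0.345], [0.006, 0.345, -0.939], [-1.0, 0.004, -0.005]]
wrist_force: [0.6, -0.5, -1.3]
gripper_width: 0.055
```

```bash
python3 -m pendant '[[3,0,0,0],[0,0,0,0]]'
python3 -m pendant '[[2,0,0,0],[0,0,0,0]]'
python3 -m pendant '[[1.5,0,0,0],[0,0,0,0]]'
```

```text
t: 7.83
position: [0.5258, -0.1193, 0.0241]
tcp_rot: [[0.004, 0.939, 0.344], [0.005, 0.344, -0.939], [-1.0, 0.006, -0.003]]
wrist_force: [0.0, 0.6, -2.0]
gripper_width: 0.0551
t: 8.0
position: [0.5266, -0.1196, 0.023]
tcp_rot: [[0.006, 0.939, 0.343], [0.004, 0.343, -0.939], [-1.0, 0.007, -0.001]]
wrist_force: [0.8, 1.1, -2.1]
gripper_width: 0.055
t: 8.17
position: [0.527, -0.1198, 0.022]
tcp_rot: [[0.008, 0.939, 0.343], [0.003, 0.343, -0.939], [-1.0, 0.008, -0.0]]
wrist_force: [-1.0, -0.3, -2.8]
gripper_width: 0.0548
```

```bash
python3 -m pendant '[[2,0,0,0],[0,0,0,0]]'
python3 -m pendant '[[2,0,0,0],[0,0,0,0]]'
```

```text
t: 8.33
position: [0.5275, -0.1199, 0.0205]
tcp_rot: [[0.009, 0.939, 0.343], [0.003, 0.343, -0.939], [-1.0, 0.009, 0.0]]
wrist_force: [-0.3, 0.4, -2.2]
gripper_width: 0.055
t: 8.5
position: [0.5277, -0.12, 0.0209]
tcp_rot: [[0.009, 0.939, 0.344], [0.002, 0.344, -0.939], [-1.0, 0.01, 0.001]]
wrist_force: [0.1, -0.5, -1.3]
gripper_width: 0.0553
```

```bash
python3 -m pendant '[[2,0,0,0],[0,0,0,0]]'
python3 -m pendant '[[2,0,0,0],[0,0,0,0]]'
```

```text
t: 8.67
position: [0.5283, -0.1202, 0.0206]
tcp_rot: [[0.011, 0.939, 0.344], [0.001, 0.344, -0.939], [-1.0, 0.011, 0.002]]
wrist_force: [0.4, -0.2, -1.2]
gripper_width: 0.0552
t: 8.83
position: [0.5286, -0.1204, 0.0207]
tcp_rot: [[0.012, 0.939, 0.344], [0.001, 0.344, -0.939], [-1.0, 0.012, 0.003]]
wrist_force: [-0.2, -0.4, -2.8]
gripper_width: 0.0551
```

```bash
python3 -m pendant '[[4,0,0,0],[0,0,0,0]]'; python3 -m pendant '[[4,0,0,0],[0,0,0,0]]'
```

```text
t: 9.0
position: [0.5292, -0.1207, 0.0214]
tcp_rot: [[0.014, 0.939, 0.345], [-0.0, 0.345, -0.939], [-1.0, 0.013, 0.005]]
wrist_force: [0.0, 0.0, -2.1]
gripper_width: 0.055
t: 9.17
position: [0.5303, -0.121, 0.0211]
tcp_rot: [[0.017, 0.938, 0.345], [-0.002, 0.345, -0.939], [-1.0, 0.015, 0.008]]
wrist_force: [0.4, -0.7, -1.8]
gripper_width: 0.0553
```

```bash
python3 -c "
from h import *
np.set_printoptions(precision=2,suppress=True)
o=monitor.get_obs();print(o['joints'],o['tau'],o['wrist_force'],o['moment'])
im,m=shot('side','s2');x,y=(int(v) for v in proj(m,[.53,-.12,.03]));cv2.imwrite('pics/c4.png',cv2.resize(im[y-40:y+40,x-50:x+50,::-1],None,fx=7,fy=7,interpolation=cv2.INTER_CUBIC))"
```

```text
[-24.79  45.21 102.84   0.58  31.05 -45.47] [  0.01 -45.43  -6.59   0.     0.05   0.01] [ 0.44 -0.68 -1.85] [-0.    0.03 -0.02]
```

View pics/c4.png

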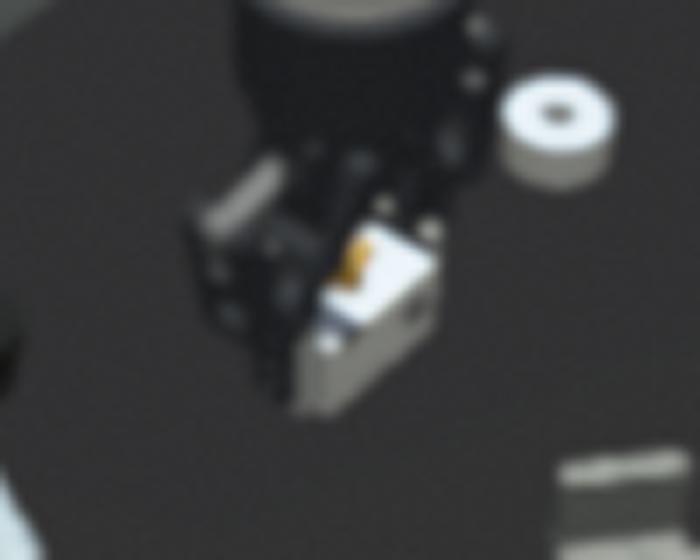

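The side crop shows the boss upright between the fingers, with its bottom corner at the bench (crop (330,412)) and the collar clear. The TCP height no longer falls, so I'm letting go.

```bash
python3 -m pendant '[[0,0,0,0],[0,0,0,0],[0,0,0,0],[0,0,0,0],[0,0,0,0]]' 0
python3 -m pendant '[[-25,0,0,0],[-30,0,0,0],[-30,0,0,0],[-30,0,0,0],[0,0,-30,0]]'
python3 -m pendant '[[0,0,0,0],[0,0,0,0],[0,0,0,0]]'
python3 - <<'E'
from h import *
im,m=shot('wrist','w3'); np.save('w3m.npy',m,allow_pickle=True)
p=proj(m,[.53,-.121,.032]);print(p); x,y=(int(v) for v in p)
x0=max(x-75,0);y0=max(y-55,0);print(x0,y0)
cv2.imwrite('pics/c5.png',cv2.resize(im[y0:y0+110,x0:x0+150,::-1],None,fx=5,fy=5,interpolation=cv2.INTER_CUBIC))
E
```

```text
t: 9.63
position: [0.5302, -0.1211, 0.0179]
tcp_rot: [[0.015, 0.939, 0.345], [-0.001, 0.345, -0.939], [-1.0, 0.014, 0.007]]
wrist_force: [-0.2, 0.2, 0.3]
gripper_width: 0.0852
t: 10.05
position: [0.5201, -0.0963, 0.1328]
tcp_rot: [[0.012, 0.94, 0.341], [-0.0, 0.341, -0.94], [-1.0, 0.011, 0.004]]
wrist_force: [1.9, -0.6, -0.2]
gripper_width: 0.0854
t: 10.3
position: [0.5168, -0.0918, 0.1339]
tcp_rot: [[0.009, 0.939, 0.344], [0.002, 0.344, -0.939], [-1.0, 0.009, 0.001]]
wrist_force: [-0.1, -0.2, 0.1]
gripper_width: 0.0851
[320.91784404 240.87382311]
245 185
```

View pics/c5.png

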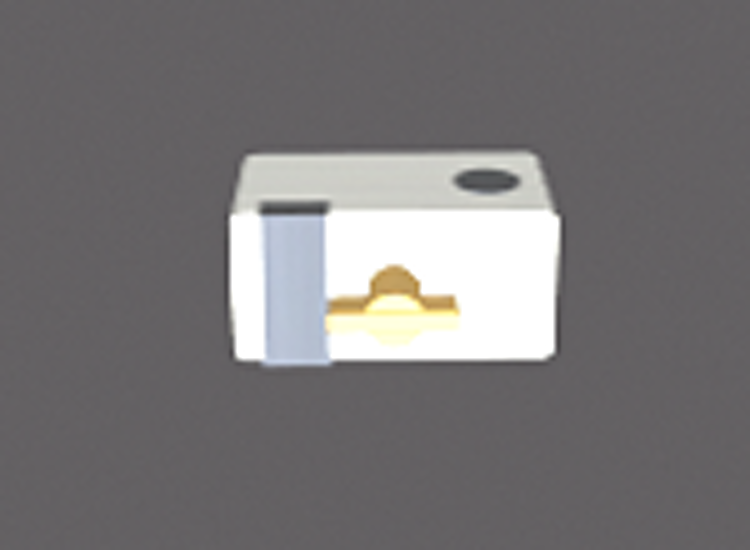

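The boss stands upright and free, with top corners at crop (231,213), (559,213), (553,359) and (236,359). Next, spin 90° and grip it by its sides.

Run:
```python
from rel import *
m=np.load('w3m.npy',allow_pickle=True).item()
c=lambda x,y:(245+(x+.5)/5-.5,185+(y+.5)/5-.5)
P=np.array([ray(m,c(*p),.032) for p in((231,213),(559,213),(553,359),(236,359))]);print(P.mean(0))
print(np.linalg.norm(P[1]-P[0]),np.linalg.norm(P[2]-P[1]))
v=P[1]+P[2]-P[0]-P[3];yaw=np.degrees(np.arctan2(v[1],v[0]));print(yaw)
t=P.mean(0);rel([t[0],t[1],.1],yaw)
from box import cen,M
print('nest',cen+M@np.array([-.0148,-.0262]))
```

```text
[ 0.53255713 -0.12125908  0.032     ]
0.05596237749974399 0.02782716625712776
19.82765101075484
rel [33.9  4.1 32.5] spin 0.3 tcp [ 0.5172 -0.0922  0.1339] F [0.8 0.2 0.4] w 0.0853
nest [0.5344 0.1744]
```

```bash
python3 -m pendant '[[0,0,28,0],[0,0,2,7.1],[0,0,0,7.1],[0,0,0,7.1],[0,0,0,7.1]]'
python3 -m pendant '[[0,0,0,7.1],[0,0,0,7.1],[0,0,0,7.1],[0,0,0,7.1],[0,0,0,7.1]]'
python3 -m pendant '[[0,0,0,7.1],[0,0,0,7.1],[0,0,0,7.1],[0,0,0,3],[0,0,0,0]]'
```

```text
t: 10.77
position: [0.5272, -0.1231, 0.1295]
tcp_rot: [[0.003, 0.988, -0.151], [0.005, -0.151, -0.988], [-1.0, 0.003, -0.005]]
wrist_force: [-0.3, -0.1, 0.4]
gripper_width: 0.0853
t: 11.18
position: [0.5262, -0.1257, 0.1241]
tcp_rot: [[-0.004, 0.713, -0.701], [0.008, -0.701, -0.713], [-1.0, -0.008, -0.003]]
wrist_force: [0.2, -0.1, -0.6]
gripper_width: 0.0848
t: 11.6
position: [0.525, -0.1278, 0.1187]
tcp_rot: [[-0.011, 0.352, -0.936], [0.011, -0.936, -0.352], [-1.0, -0.014, 0.007]]
wrist_force: [0.4, -0.0, -1.2]
gripper_width: 0.0854
```

```bash
python3 -c "
from rel import *
rel([.5326,-.1213,.032],-70.2)"
```

```text
rel [ 86.6  -2.2 -10. ] spin 0.8 tcp [ 0.525  -0.1278  0.1187] F [ 0.4 -0.  -1.2] w 0.0854
```

```bash
python3 -m pendant '[[8,-2,-10,0.8],[18,0,0,0],[18,0,0,0],[8,0,0,0],[0,0,0,0]]'
python3 -c "
from rel import *
rel([.5326,-.1213,.032],-70.2)"
```

```text
t: 12.02
position: [0.5339, -0.1239, 0.0623]
tcp_rot: [[-0.013, 0.342, -0.939], [0.011, -0.939, -0.343], [-1.0, -0.015, 0.008]]
wrist_force: [0.1, -0.7, -1.4]
gripper_width: 0.0852
rel [30.4 -2.4  0.1] spin 0.2 tcp [ 0.5339 -0.1239  0.0623] F [ 0.1 -0.7 -1.4] w 0.0852
```

```bash
python3 -m pendant '[[12,-2,0,0],[13,0,0,0],[4,0,0,0],[0,0,0,0]]'
python3 -c "
from rel import *
rel([.5326,-.1213,.032],-70.2)"
```

```text
t: 12.35
position: [0.5332, -0.1227, 0.0325]
tcp_rot: [[-0.013, 0.344, -0.939], [0.012, -0.939, -0.344], [-1.0, -0.015, 0.008]]
wrist_force: [-0.4, 0.7, 0.0]
gripper_width: 0.0851
rel [ 0.5 -1.5  0.1] spin 0.3 tcp [ 0.5332 -0.1227  0.0325] F [-0.4  0.7  0. ] w 0.0851
```

```bash
python3 -m pendant '[[0,0,0,0],[0,0,0,0],[0,0,0,0],[0,0,0,0],[0,0,0,0]]' 1
python3 -m pendant '[[0,0,0,0],[0,0,0,0],[-12,0,0,0],[-25,0,0,0],[-35,0,0,0]]'
python3 -m pendant '[[-35,0,0,0],[-30,0,0,0],[0,0,0,0],[0,0,0,0]]'
python3 -c "
from rel import *
rel([.5344,.1744,.16],-68.3)"
```

```text
t: 12.77
position: [0.5346, -0.1235, 0.0355]
tcp_rot: [[-0.01, 0.345, -0.939], [0.01, -0.939, -0.345], [-1.0, -0.013, 0.006]]
wrist_force: [-2.3, 0.1, 0.7]
gripper_width: 0.0265
t: 13.18
position: [0.5305, -0.1222, 0.1044]
tcp_rot: [[-0.024, 0.345, -0.938], [0.017, -0.938, -0.345], [-1.0, -0.024, 0.017]]
wrist_force: [0.7, -0.8, -2.3]
gripper_width: 0.0267
t: 13.52
position: [0.5339, -0.1241, 0.1802]
tcp_rot: [[-0.015, 0.345, -0.938], [0.012, -0.938, -0.345], [-1.0, -0.017, 0.01]]
wrist_force: [0.4, -0.0, -2.1]
gripper_width: 0.0269
rel [  23.8 -279.6 -103.7] spin -1.5 tcp [ 0.5339 -0.1241  0.1802] F [ 0.4 -0.  -2.1] w 0.0269
```

```bash
python3 -m pendant '[[0,-20,-8,0],[0,-35,-13,0],[0,-35,-13,0],[0,-35,-13,0],[0,-35,-13,0]]'
python3 -m pendant '[[0,-35,-13,-1.5],[0,-35,-13,0],[0,-25,-10,0],[0,-15,-5,0],[0,0,0,0]]'
python3 -m pendant '[[0,0,0,0],[0,0,0,0]]'
python3 - <<'E'
from rel import *
rel([.5344,.1744,.16],-68.3)
im,m=shot('wrist','w4'); im2,_=shot('side','s4')
p=proj(m,[.5344,.1744,.015]);print(p,proj(m,[.5344,.1744,.12]))
x,y=(int(v) for v in p);y=min(y,290)
a=cv2.resize(im[y-110:y+110,x-110:x+110,::-1],(400,400))
b=cv2.resize(im2[80:220,200:340,::-1],(400,400),interpolation=cv2.INTER_CUBIC)
print(x-110,y-110);cv2.imwrite('pics/c6.png',np.hstack([a,b]))
E
```

```text
t: 13.93
position: [0.5354, 0.0438, 0.1798]
tcp_rot: [[-0.015, 0.332, -0.943], [0.008, -0.943, -0.332], [-1.0, -0.013, 0.011]]
wrist_force: [0.4, -1.0, -3.2]
gripper_width: 0.0271
t: 14.35
position: [0.528, 0.1736, 0.1744]
tcp_rot: [[-0.03, 0.363, -0.931], [0.01, -0.931, -0.364], [-1.0, -0.02, 0.024]]
wrist_force: [-0.1, 0.3, -2.3]
gripper_width: 0.0268
t: 14.52
position: [0.5258, 0.1742, 0.1722]
tcp_rot: [[-0.035, 0.366, -0.93], [0.009, -0.93, -0.367], [-0.999, -0.021, 0.029]]
wrist_force: [0.4, -0.5, -1.9]
gripper_width: 0.0269
rel [11.9  3.2 -8.4] spin -0.2 tcp [0.5258 0.1742 0.1722] F [ 0.4 -0.5 -1.9] w 0.0269
[327.47800058 177.67018258] [327.54927361 218.03963448]
217 67
```

View pics/c6.png

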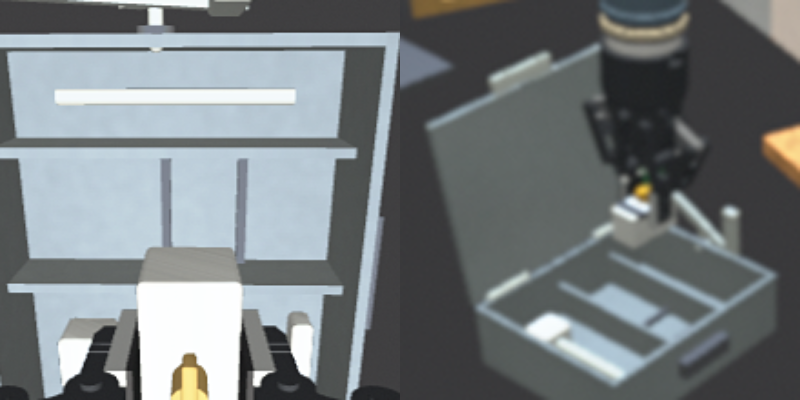

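Left (wrist): the boss is held upright over the box; the ribs are at crop x≈166 and 241, the partitions at y≈153 and 288. Right (side view): boss in the gripper above the middle bay. I'll cross-check the nest with this view.

Run:
```python
from rel import *
from box import cen,M
m=viewer.camera_model('wrist')
c=lambda x,y:(217+x*220/400,67+y*220/400)
f=lambda p,z:((ray(m,c(*p),z)[:2]-cen)@M*1000).round(1)
for n,p,z in(('ribL',(166,160),.021),('ribR',(241,160),.021),('ribL',(167,243),.021),('ribR',(239,260),.021),('P2 nearedge',(180,141),.051),('P2 far',(180,157),.051),('P1far',(60,291),.051),('P1near',(60,284),.051),('FRcorner',(396,36),.075),('-ywall out',(100,34),.075),('bosstop',(140,281),.172-.003),('bosstop',(240,281),.169)): print(n,f(p,z))
rel([.5344,.1744,.16],-68.3)
```

```text
ribL [  2.8 -50.2]
ribR [-36.8 -50.2]
ribL [ 3.2 -3.8]
ribR [-37.2   6.3]
P2 nearedge [ -5.9 -64.4]
P2 far [ -5.8 -56.9]
P1far [56.8 12. ]
P1near [56.5  8.1]
FRcorner [ -91.5 -108. ]
-ywall out [  24.2 -109.6]
bosstop [  0.3 -44.8]
bosstop [-25.7 -44.9]
rel [12.1  2.3 -8.4] spin -0.3 tcp [0.5262 0.1734 0.1724] F [-0.3 -0.2 -2. ] w 0.0267
```

```bash
cat > n.py <<'E'
from rel import *
R0=np.array(monitor.get_obs()['tcp_rot'])[:,0]
rel(np.array([.5341,.1738,.015])-.034*R0,-68.3)
E
python3 -m pendant '[[10,2,-9,0],[15,0,0,0],[20,0,0,0],[8,0,0,0],[0,0,0,0]]'
python3 n.py
```

```text
t: 15.03
position: [0.5367, 0.1688, 0.1185]
tcp_rot: [[-0.03, 0.356, -0.934], [0.008, -0.934, -0.357], [-1.0, -0.018, 0.026]]
wrist_force: [0.1, -0.3, -1.1]
gripper_width: 0.0266
rel [69.6 -3.6 -2. ] spin -0.8 tcp [0.5367 0.1688 0.1185] F [ 0.1 -0.3 -1.1] w 0.0266
```

```bash
python3 -m pendant '[[8,-4,-2,-0.5],[14,0,0,0],[8,0,0,0],[0,0,0,0]]'
python3 n.py
```

```text
t: 15.37
position: [0.5383, 0.172, 0.0887]
tcp_rot: [[-0.027, 0.362, -0.932], [0.009, -0.932, -0.362], [-1.0, -0.018, 0.022]]
wrist_force: [0.3, -0.1, -2.0]
gripper_width: 0.0268
rel [39.8 -1.9  1.7] spin -0.5 tcp [0.5383 0.172  0.0887] F [ 0.3 -0.1 -2. ] w 0.0268
```

```bash
python3 -m pendant '[[2,-2,2,-0.4],[0,0,0,0]]'
python3 n.py
python3 -m pendant '[[10,0,0,0],[0,0,0,0]]'
python3 n.py
```

```text
t: 15.53
position: [0.5358, 0.1733, 0.087]
tcp_rot: [[-0.027, 0.369, -0.929], [0.009, -0.929, -0.369], [-1.0, -0.018, 0.021]]
wrist_force: [0.2, -0.3, -1.7]
gripper_width: 0.0268
rel [38.1  0.2 -0.1] spin -0.0 tcp [0.5358 0.1733 0.087 ] F [ 0.2 -0.3 -1.7] w 0.0268
t: 15.7
position: [0.5363, 0.1738, 0.0777]
tcp_rot: [[-0.024, 0.37, -0.929], [0.009, -0.929, -0.37], [-1.0, -0.017, 0.019]]
wrist_force: [-1.1, 0.3, -2.6]
gripper_width: 0.0264
rel [28.7  0.2  0.9] spin -0.0 tcp [0.5363 0.1738 0.0777] F [-1.1  0.3 -2.6] w 0.0264
```

```bash
python3 -m pendant '[[10,0,1,0],[0,0,0,0]]'
python3 n.py
python3 -m pendant '[[9,0,0,0],[0,0,0,0]]'
python3 n.py
```

```text
t: 15.87
position: [0.5355, 0.1737, 0.0673]
tcp_rot: [[-0.022, 0.37, -0.929], [0.009, -0.929, -0.37], [-1.0, -0.017, 0.017]]
wrist_force: [-0.3, 0.2, -2.2]
gripper_width: 0.0266
rel [18.3  0.2  0.3] spin 0.0 tcp [0.5355 0.1737 0.0673] F [-0.3  0.2 -2.2] w 0.0266
t: 16.03
position: [0.5353, 0.1738, 0.0573]
tcp_rot: [[-0.022, 0.37, -0.929], [0.009, -0.929, -0.37], [-1.0, -0.017, 0.017]]
wrist_force: [-0.8, -1.2, -2.0]
gripper_width: 0.0267
rel [8.3 0.3 0.3] spin 0.0 tcp [0.5353 0.1738 0.0573] F [-0.8 -1.2 -2. ] w 0.0267
```

Aligned to within 0.5 mm. Final descent in small steps, watching height and force.

```bash
python3 -m pendant '[[4,0,0,0],[0,0,0,0]]'
python3 -m pendant '[[3,0,0,0],[0,0,0,0]]'
python3 -m pendant '[[2,0,0,0],[0,0,0,0]]'
python3 -m pendant '[[2,0,0,0],[0,0,0,0]]';python3 n.py
```

```text
t: 16.2
position: [0.5351, 0.1738, 0.0524]
tcp_rot: [[-0.023, 0.37, -0.929], [0.009, -0.929, -0.37], [-1.0, -0.017, 0.018]]
wrist_force: [0.1, 0.3, -2.5]
gripper_width: 0.0268
t: 16.37
position: [0.536, 0.174, 0.051]
tcp_rot: [[-0.02, 0.37, -0.929], [0.009, -0.929, -0.37], [-1.0, -0.016, 0.016]]
wrist_force: [-0.2, 0.2, -3.0]
gripper_width: 0.0269
t: 16.53
position: [0.5366, 0.1741, 0.0511]
tcp_rot: [[-0.018, 0.37, -0.929], [0.009, -0.929, -0.371], [-1.0, -0.016, 0.014]]
wrist_force: [-0.1, 0.5, -2.8]
gripper_width: 0.0267
t: 16.7
position: [0.5371, 0.1741, 0.0509]
tcp_rot: [[-0.017, 0.37, -0.929], [0.01, -0.929, -0.371], [-1.0, -0.015, 0.012]]
wrist_force: [0.5, -0.3, -2.4]
gripper_width: 0.0266
rel [ 1.9 -0.3  2.5] spin 0.0 tcp [0.5371 0.1741 0.0509] F [ 0.5 -0.3 -2.4] w 0.0266
```

```bash
python3 -m pendant '[[0,0,2,0],[0,0,0,0]]'; python3 n.py
python3 -m pendant '[[0,0,0,0],[0,0,0,0],[0,0,0,0],[0,0,0,0],[0,0,0,0]]' 0
python3 -m pendant '[[0,0,0,0],[-10,0,0,0],[-20,0,0,0],[-30,0,0,0],[-35,0,0,0]]'
python3 -m pendant '[[-35,0,0,0],[-35,0,0,0],[0,0,0,0],[0,0,0,0]]'
python3 - <<'E'
from rel import *
im,m=shot('wrist','w5'); np.save('w5m.npy',m,allow_pickle=True)
im2,ms=shot('side','s5'); im3,mm=shot('scene','sc5')
p=proj(m,[.5341,.1738,.047]);print(p)
x,y=(int(v) for v in p);y=min(y,310);print(x-90,y-90)
a=cv2.resize(im[y-90:y+90,x-90:x+90,::-1],(540,540),interpolation=cv2.INTER_CUBIC)
q=proj(mm,[.65,.22,.1]);print(q,mm['position']);X,Y=(int(v) for v in q)
b=cv2.resize(im3[Y-50:Y+40,X-25:X+18,::-1],(258,540),interpolation=cv2.INTER_CUBIC);print(X-25,Y-50)
cv2.imwrite('pics/c7.png',np.hstack([a,b]))
E
```

```text
t: 16.87
position: [0.5353, 0.1734, 0.0507]
tcp_rot: [[-0.016, 0.37, -0.929], [0.01, -0.929, -0.371], [-1.0, -0.015, 0.011]]
wrist_force: [-0.8, 0.7, -2.7]
gripper_width: 0.0268
rel [ 1.7 -0.3  0.5] spin 0.0 tcp [0.5353 0.1734 0.0507] F [-0.8  0.7 -2.7] w 0.0268
t: 17.28
position: [0.5353, 0.1733, 0.0498]
tcp_rot: [[-0.016, 0.37, -0.929], [0.01, -0.929, -0.37], [-1.0, -0.015, 0.012]]
wrist_force: [1.0, 0.9, 0.2]
gripper_width: 0.0847
t: 17.7
position: [0.532, 0.1716, 0.1418]
tcp_rot: [[-0.034, 0.37, -0.929], [0.008, -0.929, -0.37], [-0.999, -0.02, 0.029]]
wrist_force: [0.7, -0.3, 0.1]
gripper_width: 0.0851
t: 18.03
position: [0.5375, 0.1715, 0.2252]
tcp_rot: [[-0.019, 0.37, -0.929], [0.009, -0.929, -0.37], [-1.0, -0.016, 0.014]]
wrist_force: [-0.5, -0.3, -0.5]
gripper_width: 0.0852
[320.70531391 184.49731828]
230 94
[386.42532952 175.84877542] [ 0.96465068 -0.3629993   1.05582236]
361 125
```

View pics/c7.png

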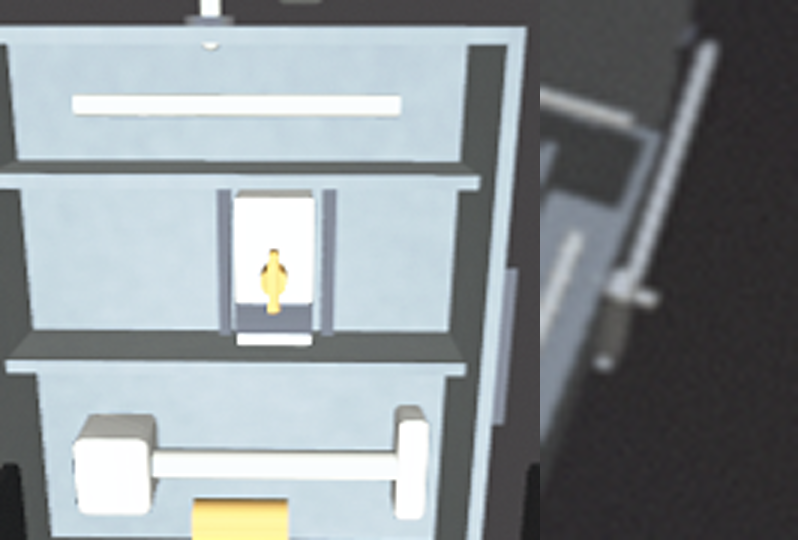

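Wrist view (left): the boss stands upright in the nest between the ribs, length along the box's y, wing at crop (274,280). Right (scene): stay arm from crop (710,45) down to (625,285), pin near (650,297). Now I turn the tool and move near the tab.

```bash
python3 -m pendant '[[-25,-5,-30,0],[-25,-5,-30,0],[0,-8,-34,0],[0,0,0,-7],[0,0,0,-7]]'
python3 -m pendant '[[0,0,0,-7],[0,0,0,-7],[0,0,0,-7],[0,0,0,-7],[0,0,0,-7]]'
python3 -m pendant '[[0,0,0,-7],[0,0,0,-7],[0,0,0,-7],[0,0,0,-7],[0,0,0,-7]]'
python3 -m pendant '[[0,0,0,-6],[0,0,0,0],[0,0,0,0]]' 0.4
python3 - <<'E'
from rel import *
from box import cen,M
m=np.load('w5m.npy',allow_pickle=True).item()
print('boss',(ray(m,(230+274/3,94+267/3),.047)[:2]-cen)@M)
rel([.6272,.2003,.2],21.7)
im,m=shot('wrist','w6'); np.save('w6m.npy',m,allow_pickle=True)
w=lambda x,y,z:np.append(cen+M@np.array([x,y]),z)
for n,q in(('tab',(-.028,-.122,.115)),('tab2',(-.02,-.122,.115)),('pin',(.005,-.12,.0675)),('pivot',(.097,-.115,.13))):print(n,proj(m,w(*q)))
sc=viewer.camera_model('scene');print(proj(sc,w(-.028,-.122,.115)),proj(sc,w(-.028,-.122,.07)),proj(sc,w(.005,-.122,.0675)),proj(sc,w(.097,-.115,.13)))
x,y=(int(v) for v in proj(m,w(-.02,-.122,.115)))
x0=max(x-100,0);y0=max(y-100,0);print(x0,y0);cv2.imwrite('pics/c8.png',cv2.resize(im[y0:y0+150,x0:x0+200,::-1],None,fx=4,fy=4,interpolation=cv2.INTER_CUBIC))
E
```

```text
t: 18.6
position: [0.6085, 0.2223, 0.2571]
tcp_rot: [[-0.06, 0.587, -0.807], [0.004, -0.808, -0.589], [-0.998, -0.038, 0.046]]
wrist_force: [-0.8, -0.8, -0.7]
gripper_width: 0.0855
t: 19.02
position: [0.6045, 0.2224, 0.2436]
tcp_rot: [[-0.082, 0.947, -0.311], [-0.0, -0.312, -0.95], [-0.997, -0.078, 0.026]]
wrist_force: [-0.4, 0.3, 0.0]
gripper_width: 0.0853
t: 19.43
position: [0.5985, 0.2212, 0.2301]
tcp_rot: [[-0.107, 0.948, 0.301], [-0.004, 0.302, -0.953], [-0.994, -0.103, -0.028]]
wrist_force: [-0.3, -0.1, 0.2]
gripper_width: 0.0854
t: 19.68
position: [0.5951, 0.2205, 0.223]
tcp_rot: [[-0.121, 0.907, 0.403], [-0.007, 0.405, -0.914], [-0.993, -0.113, -0.043]]
wrist_force: [-0.2, 0.4, -1.3]
gripper_width: 0.0524
boss [-0.0159 -0.0274]
rel [19.1 23.5 32.4] spin 2.4 tcp [0.5951 0.2205 0.223 ] F [-0.2  0.4 -1.3] w 0.0524
tab [357.0283 247.5266]
tab2 [357.6957 239.0634]
pin [356.9768 197.7111]
pivot [360.0769  94.7762]
[374.9756 173.1802] [373.2744 182.7835] [376.9147 173.6391] [387.1795 132.8533]
257 139
```

View pics/c8.png

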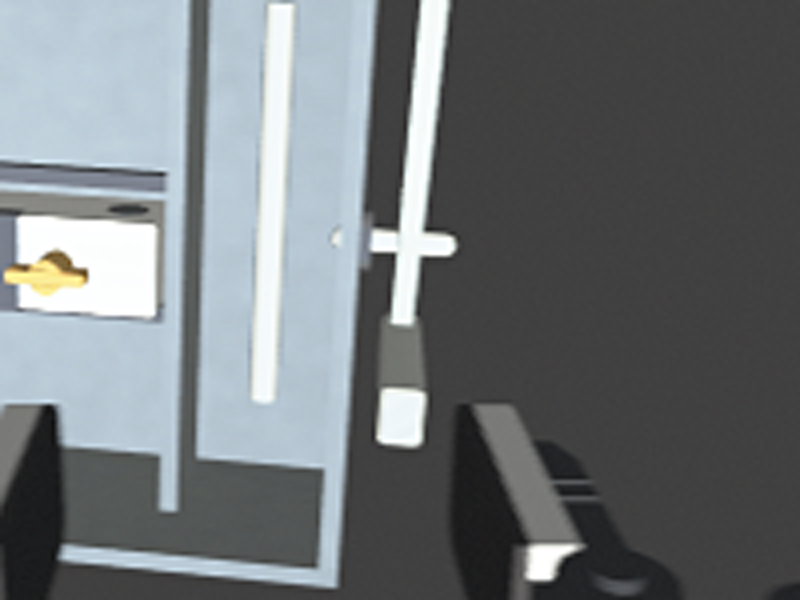

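The crop shows the tab's bright top at crop (402,417), the arm running up from it, the pin at (410,243), and the fingers either side. The tool has drifted to a 7° tilt. I'll compute the tab position and approach with quick downward moves, watching the tilt.

```bash
cat > tab.py <<'E'
from rel import *
from box import cen,M
m6=np.load('w6m.npy',allow_pickle=True).item()
t=ray(m6,(257+402.5/4-.5,139+417.5/4-.5),.115)
pt=np.array([t[0],t[1],.105])
if __name__=='__main__':
    R0=np.array(monitor.get_obs()['tcp_rot'])[:,0]
    print('tab',pt,(pt[:2]-cen)@M,'R0',R0.round(3))
    rel(pt-.003*R0,21.7)
E
python3 tab.py
python3 -m pendant '[[0,0,10,2.4],[20,12,10,0],[20,12,10,0],[0,0,0,0]]'
python3 tab.py
```

```text
tab [0.6265 0.2015 0.105 ] [-0.0236 -0.1218] R0 [-0.121 -0.007 -0.993]
rel [110.2  34.4  35. ] spin 2.4 tcp [0.5949 0.2205 0.2228] F [-0.5  0.1 -0.4] w 0.0514
t: 20.07
position: [0.6233, 0.2012, 0.1767]
tcp_rot: [[-0.123, 0.926, 0.356], [-0.007, 0.358, -0.934], [-0.992, -0.117, -0.037]]
wrist_force: [0.6, -0.7, -1.0]
gripper_width: 0.0512
tab [0.6265 0.2015 0.105 ] [-0.0236 -0.1218] R0 [-0.123 -0.007 -0.992]
rel [67.8 11.4  3.4] spin -0.6 tcp [0.6233 0.2012 0.1767] F [ 0.6 -0.7 -1. ] w 0.0512
```

```bash
python3 -m pendant '[[15,10,3,-0.6],[20,1,0,0],[12,0,0,0],[0,0,0,0]]'
python3 tab.py
```

```text
t: 20.4
position: [0.6281, 0.2023, 0.1276]
tcp_rot: [[-0.125, 0.925, 0.36], [-0.007, 0.362, -0.932], [-0.992, -0.119, -0.039]]
wrist_force: [-0.6, -0.3, 0.6]
gripper_width: 0.051
tab [0.6265 0.2015 0.105 ] [-0.0236 -0.1218] R0 [-0.125 -0.007 -0.992]
rel [19.6  0.9  1. ] spin -0.3 tcp [0.6281 0.2023 0.1276] F [-0.6 -0.3  0.6] w 0.051
```

```bash
python3 -m pendant '[[12,0.5,1,0],[6,0.5,0,0],[0,0,0,0]]'
python3 tab.py
python3 -m pendant '[[0,0,0,0],[0,0,0,0],[0,0,0,0],[0,0,0,0],[0,0,0,0]]' 1
python3 -m pendant '[[0,0,0,0]]';python3 tab.py
```

```text
t: 20.65
position: [0.6266, 0.2023, 0.11]
tcp_rot: [[-0.125, 0.925, 0.359], [-0.006, 0.361, -0.933], [-0.992, -0.119, -0.039]]
wrist_force: [-0.2, 0.2, -0.1]
gripper_width: 0.0512
tab [0.6265 0.2015 0.105 ] [-0.0236 -0.1218] R0 [-0.125 -0.006 -0.992]
rel [1.9 0.1 0.9] spin -0.4 tcp [0.6266 0.2023 0.11  ] F [-0.2  0.2 -0.1] w 0.0512
t: 21.07
position: [0.6258, 0.2022, 0.1122]
tcp_rot: [[-0.124, 0.925, 0.359], [-0.007, 0.361, -0.932], [-0.992, -0.119, -0.038]]
wrist_force: [-2.3, -0.5, -1.0]
gripper_width: 0.0098
t: 21.15
position: [0.6258, 0.2021, 0.1125]
tcp_rot: [[-0.123, 0.925, 0.359], [-0.007, 0.361, -0.932], [-0.992, -0.118, -0.038]]
wrist_force: [-3.3, -1.3, -1.7]
gripper_width: 0.01
tab [0.6265 0.2015 0.105 ] [-0.0236 -0.1218] R0 [-0.123 -0.007 -0.992]
rel [4.3 1.3 1.1] spin -0.4 tcp [0.6258 0.2021 0.1125] F [-3.3 -1.3 -1.7] w 0.01
```

```bash
python3 -m pendant '[[-7,-0.8,2.5,0],[-7,-0.8,2.5,0],[-7,-0.8,2.5,0],[-5,-0.5,2.5,0]]'
python3 tab.py
```

```text
t: 21.48
position: [0.6281, 0.1964, 0.1386]
tcp_rot: [[-0.126, 0.925, 0.359], [0.001, 0.362, -0.932], [-0.992, -0.117, -0.047]]
wrist_force: [-3.7, 3.8, -5.7]
gripper_width: 0.0099
tab [0.6265 0.2015 0.105 ] [-0.0236 -0.1218] R0 [-0.126  0.001 -0.992]
rel [30.5  4.2 -3.8] spin -0.3 tcp [0.6281 0.1964 0.1386] F [-3.7  3.8 -5.7] w 0.0099
```

```bash
python3 -m pendant '[[0,0,7,0],[0,0,8,0],[0,0,8,0],[0,0,8,0]]'
python3 tab.py
```

```text
t: 21.82
position: [0.6368, 0.1742, 0.14]
tcp_rot: [[-0.128, 0.923, 0.363], [0.012, 0.367, -0.93], [-0.992, -0.115, -0.058]]
wrist_force: [-3.8, 4.6, -3.7]
gripper_width: 0.0098
tab [0.6265 0.2015 0.105 ] [-0.0236 -0.1218] R0 [-0.128  0.012 -0.992]
rel [ 33.4   4.5 -27.2] spin 0.0 tcp [0.6368 0.1742 0.14  ] F [-3.8  4.6 -3.7] w 0.0098
```

```bash
python3 -m pendant '[[0,0,9,0],[0,0,9,0],[0,0,7,0],[0,0,0,0]]'
python3 - <<'E'
from rel import *
rel([.6258,.2021,.1125],21.7)
from box import cen,M
im,m=shot('side','s8'); im2,m2=shot('scene','sc8')
w=lambda x,y,z:np.append(cen+M@np.array([x,y]),z)
out=[]
for i,mm in((im,m),(im2,m2)):
    x,y=(int(v) for v in proj(mm,w(-.0,-.09,.12)));print(x-50,y-65)
    out.append(cv2.resize(i[y-65:y+45,x-50:x+50,::-1],(390,429),interpolation=cv2.INTER_CUBIC))
cv2.imwrite('pics/c9.png',np.hstack(out))
E
```

```text
t: 22.15
position: [0.6448, 0.1544, 0.1397]
tcp_rot: [[-0.13, 0.922, 0.365], [0.021, 0.371, -0.928], [-0.991, -0.113, -0.067]]
wrist_force: [-0.5, -1.6, -4.5]
gripper_width: 0.0098
rel [ 30.5   3.2 -49.4] spin 0.2 tcp [0.6448 0.1544 0.1397] F [-0.5 -1.6 -4.5] w 0.0098
252 87
316 95
```

View pics/c9.png

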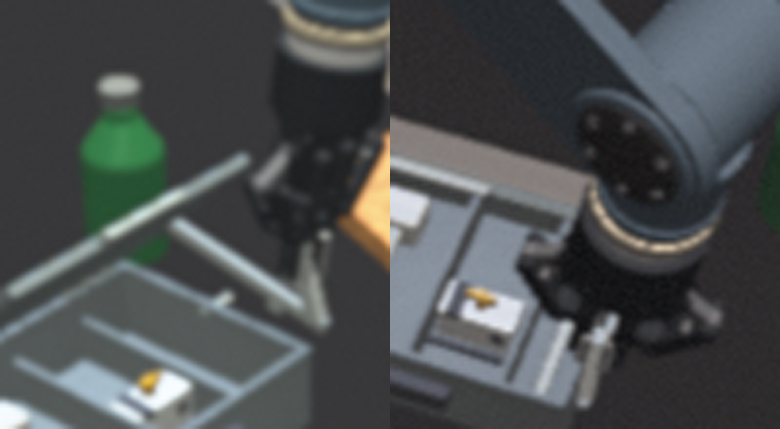

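Left (side view): the lid has followed down, and the stay tab is drawn to the front with the arm clear of the pin at about (218,300). Right (scene): the boss still stands upright in the nest. Draw slightly farther, lower, let go, rise.

```bash
python3 -m pendant '[[0,0,5,0],[6,1,0,0],[6,1,0,0],[0,0,0,0]]'
python3 -m pendant '[[0,0,0,0],[0,0,0,0],[0,0,0,0],[0,0,0,0]]' 0.5
python3 -m pendant '[[-20,0,3,0],[-30,0,10,0],[-35,0,20,0],[-40,0,0,0],[-40,0,0,0]]'
cat > bx.py <<'E'
# TCP in box coordinates (x,y,z mm) and shift in tool axes to a box point
from rel import *
from box import cen,M
import sys
def w(x,y,z): return np.append(cen+M@np.array([x,y])/1000,z/1000)
o=monitor.get_obs();R=np.array(o['tcp_rot']);tip=np.array(o['position'])+.022*R[:,0]
print('tip box',((tip[:2]-cen)@M*1000).round(1),round(tip[2]*1000,1),'R0',R[:,0].round(3),'F',np.array(o['wrist_force']).round(1),'j',np.array(o['joints']).round(0))
if len(sys.argv)>1: print('shift',(R.T@(w(*map(float,sys.argv[1:4]))-tip)*1000).round(1))
E
python3 bx.py 100 -20 290
```

```text
t: 22.58
position: [0.6466, 0.1498, 0.1302]
tcp_rot: [[-0.13, 0.92, 0.371], [0.017, 0.376, -0.927], [-0.991, -0.115, -0.065]]
wrist_force: [-2.1, -2.4, 2.4]
gripper_width: 0.0096
t: 22.92
position: [0.6482, 0.1499, 0.1329]
tcp_rot: [[-0.127, 0.921, 0.368], [0.018, 0.373, -0.928], [-0.992, -0.112, -0.064]]
wrist_force: [0.1, -0.0, 0.0]
gripper_width: 0.0427
t: 23.33
position: [0.6753, 0.1171, 0.2875]
tcp_rot: [[-0.158, 0.917, 0.367], [0.018, 0.374, -0.927], [-0.987, -0.139, -0.076]]
wrist_force: [0.4, 0.6, 0.6]
gripper_width: 0.0426
tip box [-118.5 -132.9] 265.7 R0 [-0.158  0.018 -0.987] F [0.4 0.6 0.6] j [  0.  37.  64.   1.  88. -22.]
shift [   8.3 -113.3 -219.4]
```

```bash
python3 -m pendant '[[-35,0,0,0],[-20,-20,0,0],[-5,-18,-35,0],[-3,-18,-35,0],[-3,-18,-35,0]]' 1
python3 -m pendant '[[-3,-18,-35,0],[-3,-16,-35,0],[-3,-10,-35,0],[0,0,-20,0]]'
python3 bx.py 110 -20 290
```

```text
t: 23.75
position: [0.5873, 0.1807, 0.3826]
tcp_rot: [[-0.133, 0.925, 0.356], [0.019, 0.362, -0.932], [-0.991, -0.117, -0.065]]
wrist_force: [0.3, 0.7, -0.1]
gripper_width: 0.0
t: 24.08
position: [0.4948, 0.2861, 0.4099]
tcp_rot: [[-0.131, 0.926, 0.355], [0.022, 0.361, -0.932], [-0.991, -0.114, -0.068]]
wrist_force: [0.4, -0.0, -0.1]
gripper_width: -0.0003
tip box [105.2 -28.2] 388.1 R0 [-0.131  0.022 -0.991] F [ 0.4 -0.  -0.1] j [17. 21. 74.  3. 93. -4.]
shift [98.5  3.1  1.9]
```

```bash
python3 -m pendant '[[35,0,0,0],[40,0,0,0],[40,0,0,0],[35,0,0,0],[10,0,0,0]]'
python3 bx.py 40 -20 225
```

```text
t: 24.5
position: [0.473, 0.2992, 0.2561]
tcp_rot: [[-0.11, 0.924, 0.366], [0.031, 0.371, -0.928], [-0.993, -0.091, -0.069]]
wrist_force: [-0.1, -0.5, 0.2]
gripper_width: 0.0002
tip box [125.4 -13.4] 234.3 R0 [-0.11   0.031 -0.993] F [-0.1 -0.5  0.2] j [19. 27. 88.  4. 70. -4.]
shift [ 2.7  7.2 85.8]
```

```bash
python3 -m pendant '[[2,1,20,0],[0,1,20,0],[0,1,20,0],[0,1,15,0]]'
python3 bx.py 20 -20 222
python3 -m pendant '[[0,0,12,0],[0,0,12,0],[2,0,12,0]]'
python3 bx.py -20 -20 215
```

```text
t: 24.83
position: [0.4981, 0.2326, 0.2431]
tcp_rot: [[-0.124, 0.92, 0.372], [0.029, 0.378, -0.925], [-0.992, -0.104, -0.073]]
wrist_force: [0.1, 0.5, 0.7]
gripper_width: -0.0001
tip box [ 54.3 -11.7] 221.3 R0 [-0.124  0.029 -0.992] F [0.1 0.5 0.7] j [ 12.  27.  90.   3.  69. -12.]
shift [-4.1  7.8 34.2]
t: 25.08
position: [0.5124, 0.1973, 0.2387]
tcp_rot: [[-0.123, 0.92, 0.371], [0.029, 0.377, -0.926], [-0.992, -0.103, -0.073]]
wrist_force: [-0.1, -0.2, -0.0]
gripper_width: 0.0003
tip box [ 16.2 -11.9] 216.8 R0 [-0.123  0.029 -0.992] F [-0.1 -0.2 -0. ] j [  8.  28.  90.   3.  69. -15.]
shift [-1.6  7.9 36.3]
```

```bash
python3 -m pendant '[[4,0,12,0],[6,0,12,0],[8,0,12,0],[8,0,10,0]]'
python3 bx.py -42 -12 175
python3 -m pendant '[[10,0,10,0],[10,0,8,0],[10,0,8,0]]'
python3 bx.py -59 -12 147
```

```text
t: 25.42
position: [0.5288, 0.1516, 0.2089]
tcp_rot: [[-0.119, 0.921, 0.372], [0.03, 0.378, -0.926], [-0.992, -0.099, -0.072]]
wrist_force: [-1.0, -0.9, -0.5]
gripper_width: -0.0003
tip box [-32.2 -10.3] 187.1 R0 [-0.119  0.03  -0.992] F [-1.  -0.9 -0.5] j [  3.  30.  91.   2.  65. -20.]
shift [11.1  2.7 10.6]
t: 25.67
position: [0.5357, 0.126, 0.1739]
tcp_rot: [[-0.118, 0.921, 0.37], [0.032, 0.376, -0.926], [-0.992, -0.098, -0.074]]
wrist_force: [0.5, 0.5, 0.4]
gripper_width: -0.0001
tip box [-58.6  -7.4] 152.1 R0 [-0.118  0.032 -0.992] F [0.5 0.5 0.4] j [  1.  33.  93.   2.  61. -23.]
shift [4.5 5.1 0.8]
```

```bash
python3 -m pendant '[[10,0,4,0],[10,0,3,0],[10,0,3,0],[10,0,2,0],[10,0,1,0]]'
python3 bx.py -70 -12 90
python3 -m pendant '[[6,0,0,0],[6,0,0,0],[5,0,0,0]]'
python3 bx.py -70 -12 83
```

```text
t: 26.08
position: [0.5364, 0.1112, 0.1163]
tcp_rot: [[-0.117, 0.922, 0.369], [0.031, 0.375, -0.927], [-0.993, -0.097, -0.073]]
wrist_force: [0.7, -0.3, 1.6]
gripper_width: -0.0001
tip box [-72.6  -2.5] 94.5 R0 [-0.117  0.031 -0.993] F [ 0.7 -0.3  1.6] j [ -1.  38.  95.   2.  54. -24.]
shift [ 3.7  9.9 -2.3]
t: 26.33
position: [0.5359, 0.1108, 0.1048]
tcp_rot: [[-0.117, 0.922, 0.369], [0.032, 0.374, -0.927], [-0.993, -0.097, -0.073]]
wrist_force: [-8.6, -0.3, 59.0]
gripper_width: -0.0002
tip box [-72.8  -1.9] 83.0 R0 [-0.117  0.032 -0.993] F [-8.6 -0.3 59. ] j [ -1.  39.  96.   2.  52. -24.]
shift [-0.8 10.  -2.8]
```

Tip stalled at 83 mm with 59 N, which is the height of the shut lid's top (83.5 mm). I back off and check with a picture and numbers.

```bash
python3 -m pendant '[[0,0,0,0],[-5,0,0,0],[-30,0,0,0],[-35,0,0,0],[-35,0,0,0]]'
python3 -m pendant '[[-20,0,0,0],[0,0,-20,0],[0,0,0,0]]'
python3 - <<'E'
from rel import *
from box import cen,M
im,m=shot('scene','sc9');im2,m2=shot('side','s9')
w=lambda x,y,z:np.append(cen+M@np.array([x,y]),z)
for n,i,mm in(('scene',im,m),('side',im2,m2)):
  for q in((0,0,.0835),(-.05,.08,.0835),(.06,.08,.0835),(-.06,-.09,.0835),(-.0148,-.026,.0835),(.05,-.06,.0835),(-.03,-.122,.07)):
    x,y=(int(round(v)) for v in proj(mm,w(*q)));print(n,q,(x,y),i[y-1:y+2,x-1:x+2].mean((0,1)).round())
a=cv2.resize(im[100:230,260:410,::-1],(400,347),interpolation=cv2.INTER_CUBIC);b=cv2.resize(im2[80:210,190:340,::-1],(400,347),interpolation=cv2.INTER_CUBIC)
cv2.imwrite('pics/c10.png',np.hstack([a,b]))
E
```

```text
t: 26.75
position: [0.5422, 0.1072, 0.208]
tcp_rot: [[-0.135, 0.92, 0.369], [0.032, 0.376, -0.926], [-0.99, -0.114, -0.08]]
wrist_force: [1.5, 0.3, 0.4]
gripper_width: -0.0
t: 27.0
position: [0.542, 0.1247, 0.2368]
tcp_rot: [[-0.122, 0.922, 0.369], [0.032, 0.375, -0.927], [-0.992, -0.101, -0.075]]
wrist_force: [0.4, 0.3, -1.3]
gripper_width: 0.0002
scene (0, 0, 0.0835) (334, 158) [148. 147. 156.]
scene (-0.05, 0.08, 0.0835) (299, 164) [146. 145. 154.]
scene (0.06, 0.08, 0.0835) (314, 134) [145. 144. 153.]
scene (-0.06, -0.09, 0.0835) (358, 186) [131. 138. 149.]
scene (-0.0148, -0.026, 0.0835) (341, 165) [148. 147. 156.]
scene (0.05, -0.06, 0.0835) (361, 151) [150. 149. 158.]
scene (-0.03, -0.122, 0.07) (373, 183) [112. 115. 119.]
side (0, 0, 0.0835) (280, 178) [185. 192. 202.]
side (-0.05, 0.08, 0.0835) (272, 199) [183. 190. 199.]
side (0.06, 0.08, 0.0835) (243, 183) [186. 193. 202.]
side (-0.06, -0.09, 0.0835) (319, 171) [165. 183. 196.]
side (-0.0148, -0.026, 0.0835) (291, 176) [185. 192. 201.]
side (0.05, -0.06, 0.0835) (282, 162) [188. 195. 204.]
side (-0.03, -0.122, 0.07) (318, 167) [176. 194. 203.]
```

Run:
```python
from rel import *
from box import cen,M
np.set_printoptions(precision=1,suppress=True)
w=lambda x,y,z:np.append(cen+M@np.array([x,y]),z)
for n,f in(('scene','sc9'),('side','s9')):
    im=cv2.imread(f'pics/{f}.png');mm=viewer.camera_model(n)
    x,y=(int(round(v)) for v in proj(mm,w(0,.03,.0835)))
    ref=im[y-2:y+3,x-2:x+3].mean((0,1));k=(np.abs(im-ref).max(2)<14).astype(np.uint8)
    _,L=cv2.connectedComponents(k);c,_=cv2.findContours((L==L[y,x]).astype(np.uint8),0,2)
    c=max(c,key=cv2.contourArea);q=cv2.approxPolyDP(cv2.convexHull(c),5,True)[:,0]
    print(n,cv2.contourArea(c));print('found',[((ray(mm,p,.0835)[:2]-cen)@M*1000).round(0).tolist() for p in q])
    print('lid front corner px z83',proj(mm,w(-.09,.11,.0835)),'z95',proj(mm,w(-.09,.11,.095)),'px',q.tolist())
```

```text
scene 2598.5
found [[74.0, -87.0], [-72.0, -85.0], [-73.0, 94.0], [70.0, 94.0]]
lid front corner px z83 [283.  172.3] z95 [282.7 169.8] px [[373, 147], [355, 189], [291, 169], [311, 130]]
side 2021.5
found [[-68.0, -86.0], [-72.0, 85.0], [74.0, 87.0], [76.0, -87.0]]
lid front corner px z83 [275.3 210.6] z95 [275.  206.9] px [[320, 173], [277, 203], [237, 182], [282, 155]]
```

```bash
python3 -c "
from plant import hand_in
print(hand_in())"
```

```text
the job is handed in; nothing more can be done
None
```

I handed the job in at about 27 s of the 61 s allowed. The boss head is in the nest and the lid is shut, but I took no close picture after closing.

**What I did**
1. Lifted the boss head by its ends out of the channel block.
2. Stood it on the bench, let go, and took it again by its sides.
3. Set it crosswise in the nest and let go.
4. Lifted the stay tab and drew it about 50 mm forward past the pin, then let it go.
5. Pushed the lid down slowly until it stopped.

**Last checks**
- **Boss:** before the lid closed, the wrist picture showed it upright between the ribs, about 1 mm (box x) and 2 mm (box y) from the nest's middle. The last view after the stay was moved still showed it upright. I could not see it once the lid was down.
- **Lid:** the fingertip stopped at 83 mm with 59 N of push, and a shut lid's top is at 83.5 mm. The lid panel's outline matched a flat, shut lid in both fixed cameras, front edge at about -72 mm in the scene view and between -68 and -72 mm in the side view.

**What did not go as expected**
- The closing picture was refused because the 12-picture limit was reached, so the lid check rests on numbers only.
- The tool drifted to about 7° of tilt before the stay grip. The grip and draw still worked.
- When I set the boss head down, on the bench and in the nest, the wrist force did not change. I judged contact from the height no longer falling.
- I never saw the tooth itself clear the pin. I inferred it from the tab's travel and from the lid following.
- I did not measure the bystanders again at the end. No move was planned to touch them.

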